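# Put the measuring wheel's kickstand down and hold its frame upright

### The arm

A 7-joint arm with a two-finger parallel gripper is mounted at the origin on the work surface. World frame = base frame: x ahead of the robot, y to its left, z up, the work surface at z = 0. Lengths are in m, angles in rad, forces in N, time in s.
With the tool pointing down it reaches from about 0.4 to 0.9 m from the base axis. Payload 5.6 kg.
Tool frame: the origin (TCP) lies at the very end of the fingers, on their centre line; the grasp point (between the pads) lies 19 mm behind it; z points along the fingers, y is the line along which they close (so a half turn about z gives the same grasp; the last joint's range is limited). The gripper opens to 92 mm and grips with 3 to 60 N. Pads are 20 mm wide; open, the fingers measure 128 mm over their backs; the gripper's body (75 mm by 189 mm) begins 69 mm behind the grasp point.
Start: joints at [1.115, 0.468, -0.012, 1.603, 0.006, 1.071, -0.056], TCP at [0.261, -0.595, 0.215] pointing down, gripper open.
Joint ranges: [-2.53, 2.53], [-0.31, 2.02], [-1.57, 1.55], [0.28, 2.44], [-1.29, 4.43], [0.15, 1.84], [-2.92, 2.92]. Speed limits (rad/s): [2.57, 2.57, 3.14, 3.14, 3.14, 3.14, 3.14].

### API

Orientations are given as a 3x3 rotation matrix whose columns are the frame's x, y, z axes.
In Python, from bench import read_state, camera, get_calibration, job_done gives the robot as it stands.
- The arm moves only by the tool step_arm, never from a script. Its argument "plan" is a list of rows, each a list of 3 entries, a list of its own where there are three numbers: the shift along the tool's x, y, z in mm, then the turn, a rotation vector about the tool's x, y, z in degrees, then the finger opening in mm, from 0 to 91.9. A call has exactly 5 rows; each row shifts and turns the commanded pose from where the row before left it, along the tool's axes as they then stand; what a row does not reach is not made up. A row lasts 1/10 s, in which the tool goes at most 50 mm and 8.59 degrees, less where a joint would pass 70% of its speed; a pose out of reach is approached as far as the arm can. A call with a gripper value outside its range is refused whole. The fingers move at their own pace and stop on an object; "force" is the grip in N (left out, the last holds). Time passes only in rows, so rows that do not move let the fingers close, or fill a call up. It gives the time, the measured TCP pose, the force, the opening and the grip force at its end, in the units of the state.
- read_state(): the state, without advancing time (a new reading comes with each control period).
- camera(name): name is "scene" or "top"; returns the picture (400x640x3 uint8, red, green, blue); there is no depth.
- get_calibration(name): a dict with "fx", "fy", "cx", "cy" (pixels), "k1" (the pictures are not rectified: a ray, as slopes to the right and down, at radius r is drawn at 1 + k1 r^2 times it, then the intrinsics apply), "pose" (4x4, takes a point from camera to world coordinates). Camera axes: x right, y up, looking along -z (the intrinsics and any distortion apply to the point x, -y, -z); pixel columns grow to the right and rows downward; lengths in m; the calibration is good to about 2 mm. A picture is of the moment at which its call begins. get_calibration takes no time and is no camera call.
- job_done(): hands the job in; it is judged then, once.
The state is a dict: "t": time; "joints": joint angles; "joint_vel": joint speeds; "joint_torque": joint torques, N m; "tool_pos": TCP position; "ee_rot": TCP orientation; "force": force on the tool from outside, world axes, zero at the start; "wrist_torque": the same for the moment, N m; "gripper_width": finger opening in m; "finger_force": force on a finger pad.
Only numpy, scipy, OpenCV 4.12 (cv2) and the standard library are available. Lean on these libraries where they do the work, as an engineer would, in place of code of your own. Each camera call takes 0.05 s, during which the arm holds its last target. There are 200 camera calls.

### The job

The frame of the measuring wheel is parked leaning on the rubber pad of its assembly cradle. While it still leans there, flip its kickstand down past centre so that it snaps onto its stop; then take the frame by its aluminium stem, raise it upright about the hub without letting it tip over the other way onto the stand, and finish while still gripping the stem and holding it upright, ready for the counter to be fitted. Leave the other things on the bench alone.

Things in the scene. Friction and masses are not known exactly. Their poses are not given: they have to be found in the camera images.
- cradle: assembly cradle, fixed: plate 215 x 110 x 12 mm clamping the wheel (black tyre 160 x 26 mm, orange spokes, does not turn) and a blue post (44 mm wide, 218 mm high, x 50 to 125 mm) with the rubber pad. Origin on the bench under the hub; z up; x points to the post (the parked frame leans to +x, the kickstand lies to -x); y along the axle
- hub (a point): centre of the wheel's axle, 92 mm above the bench, straight above the cradle's origin. The frame hinges about this axle
- frame (a joint): lean of the frame about the hub, rad: 0 upright, 0.384 (22 degrees) parked on the pad, negative tipped to the kickstand's side. Its weight tips it to either side (moment about 0.4 N m when parked); with the kickstand down its foot meets the bench at about -0.125, else the frame falls right over
- stem: aluminium tube on top of the black fork (69 mm wide), 22 mm (cradle x, frame upright) by 26 mm (cradle y), 112 mm long, black end plug, orange strip, black collar 30 x 34 mm round its lowest 24 mm. Origin at its lower end, 112 mm from the axle; z runs up the tube, x and y match the cradle's when upright. The whole frame weighs about 1 kg
- stem_grip (a point): good place to hold: centre of the stem, 195 mm from the axle, 29 mm below its end, 287 mm above the bench when upright. 26 mm wide here between its faces square to the cradle's y axis
- kickstand (a joint): kickstand angle from the frame, rad: 0 folded up (leg 15 degrees above level if the frame is upright, 37 if parked), grows as the leg swings down, 1.222 on its stop. An over-centre spring springs it back up if released below about 0.6; beyond, it snaps down and stays. Pressing down on the leg near its foot takes about 2 N at first, less towards the centre
- kickstand_pivot (a point): start of the leg's centre line, on the axis of the kickstand's hub (dark steel boss 30 mm across on the outside of the fork blade on the cradle's -y side, 47 mm from the axle's line)
- kickstand_foot (a point): centre of the round end of the kickstand's foot. The leg is a straight steel bar 12 mm thick, 145 mm from pivot to here, with a black rubber foot 20 mm thick over the last 26 mm; it swings about an axis along the cradle's y and slants 30 mm outwards (-y). Folded and parked, this point is about 223 mm above the bench
- counter: bystander: grey counter module 75 x 50 x 28 mm lying near the wheel, origin under its centre
- driver: bystander: screwdriver with a red handle, 160 mm long, lying on the bench near the wheel, origin underneath it
- dustcap: bystander: orange hub cap, 42 mm across, 13 mm high, origin under its centre
- tape: bystander: roll of red tape, 90 mm across, 24 mm high, origin under its centre
- threadlock: bystander: small red bottle, 34 mm across, 85 mm high, origin under its centre
- tyre: bystander: spare black tyre lying flat, 160 mm across, 26 mm high, origin under its centre
- bin: bystander: open blue parts bin 100 x 140 x 60 mm, origin under its centre

How it is judged:
By the outcome, as a careful person would: the job done as asked, in the order asked, and still so for the second after the job is handed in, while the arm keeps its last pose, push and grip.
It also fails if it takes over 45 s, if anything falls off the work surface, if the arm or the gripper's body presses on something with over 40 N, if the wrist force passes 120 N, or if a joint passes its speed limit or range.

## Working session

There is one attempt and no reset: what is moved stays moved. The work goes in short steps, Python scripts to look and compute and a tool call to move; the robot and the scene stay as the last step left them, time stands still between calls to the robot, and variables do not carry over. Pictures are saved under pics/ and viewed, at most 10 in all, crops included, and the job is handed in when it is done.

Besides the shell and the picture viewer there is one more tool, called after "Request:" by a JSON object that holds its "method" and its "body", one argument or row to a line. step_arm: Moves the arm, as the interface text tells. Its arguments: {"type":"object","properties":{"plan":{"type":"array","items":{"type":"array"}},"force":{"type":"number"}},"required":["plan"]}

```bash
mkdir -p pics; ls
python3 - <<'E'
from bench import *
import cv2
for n in("scene","top"):
    im=camera(n); cv2.imwrite(f"pics/{n}0.png",im[:,:,::-1])
    c=get_calibration(n); print(c)
s=read_state(); print(s)
E
```

```text
pics
{'fx': 456.362793587159, 'fy': 456.362793587159, 'cx': 318.5416865575403, 'cy': 203.48258907931051, 'k1': 0.041664222074751366, 'pose': array([[-0.72737072, -0.47671344,  0.49363563,  1.16559171],
       [ 0.68623518, -0.5014785 ,  0.52687816,  0.64477459],
       [-0.00362224,  0.72198588,  0.69189831,  1.06116514],
       [ 0.        ,  0.        ,  0.        ,  1.        ]])}
{'fx': 448.905039731447, 'fy': 448.905039731447, 'cx': 325.5701409077927, 'cy': 193.20548147283884, 'k1': -0.04777188545592465, 'pose': array([[-0.01462206,  0.99695443, -0.0766033 ,  0.41640915],
       [-0.99979071, -0.01567393, -0.01314813, -0.03419993],
       [-0.01430877,  0.07639502,  0.99697495,  1.60550837],
       [ 0.        ,  0.        ,  0.        ,  1.        ]])}
{'t': 0.1, 'joints': array([ 1.115018  ,  0.46827061, -0.01163125,  1.60350588,  0.00600503,
        1.07141883, -0.0563424 ]), 'joint_vel': array([-0.00185102, -0.00228678,  0.00142659, -0.0026546 , -0.00133225,
       -0.00286147, -0.00108794]), 'joint_torque': array([ 1.40488915e-03, -5.21640515e+01, -1.23604861e-02, -2.44366264e+01,
       -5.68105734e-02,  1.40427952e-02,  3.96737926e-05]), 'tool_pos': array([ 0.26049638, -0.59495182,  0.21375825]), 'ee_rot': array([[ 9.16041546e-01,  4.01082735e-01, -7.24411609e-04],
       [ 4.01083375e-01, -9.16040497e-01,  1.39060478e-03],
       [-1.05842801e-04, -1.56440121e-03, -9.99998771e-01]]), 'force': array([-0.4603584 , -0.06429409, -0.58045459]), 'wrist_torque': array([-0.02329168,  0.00955281,  0.01385604]), 'finger_force': 0.0, 'gripper_width': 0.09183780487234669}
```

View pics/scene0.png

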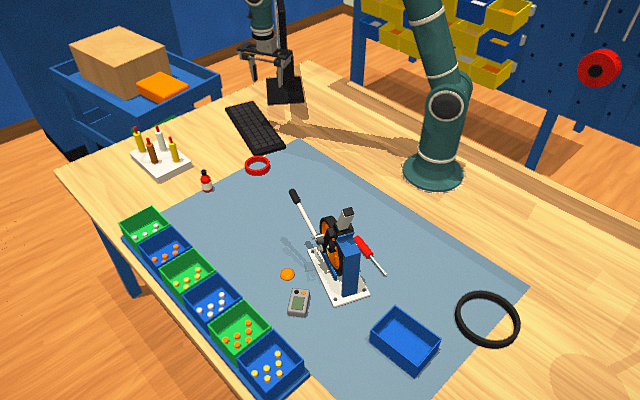

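View pics/top0.png

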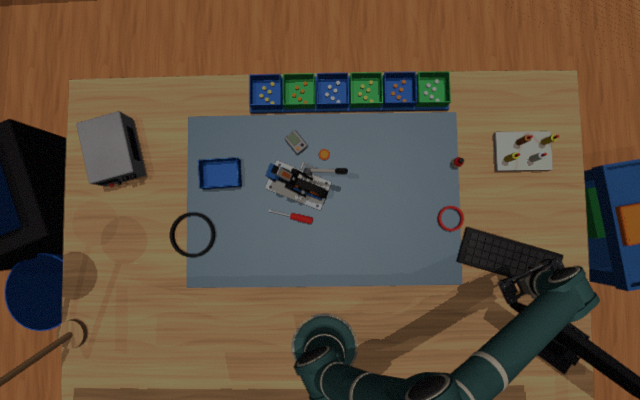

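Run:
```python
import cv2
a=cv2.imread("pics/scene0.png")[170:320,270:420]; b=cv2.imread("pics/top0.png")[140:230,250:370]
cv2.imwrite("pics/sc1.png",cv2.resize(a,(600,600),interpolation=cv2.INTER_CUBIC))
b=cv2.convertScaleAbs(b,alpha=1.8)
cv2.imwrite("pics/tc1.png",cv2.resize(b,(720,540),interpolation=cv2.INTER_CUBIC))
```

```text
(no output)
```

View pics/sc1.png

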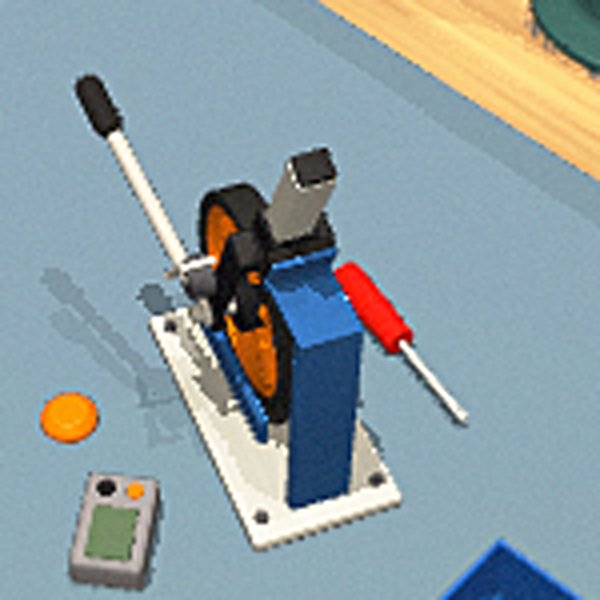

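View pics/tc1.png

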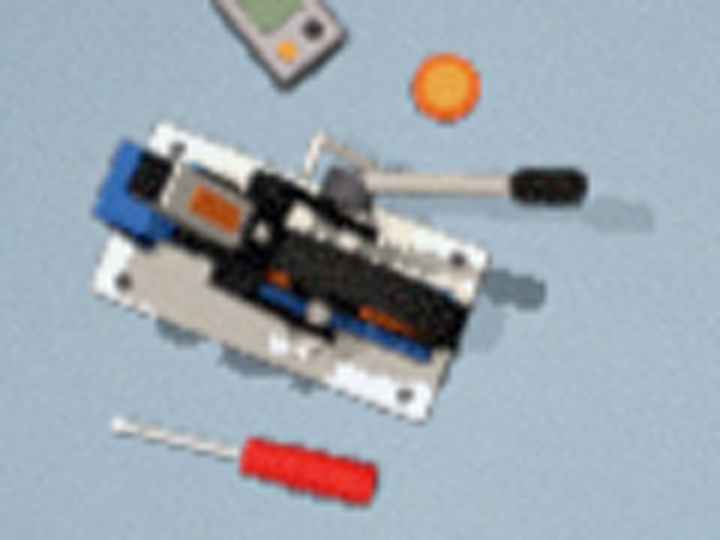

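```bash
cat > h.py <<'E'
import numpy as np, cv2
from bench import *
def ray(n,u,v):
    c=get_calibration(n); K=np.array([[c['fx'],0,c['cx']],[0,c['fy'],c['cy']],[0,0,1]])
    p=cv2.undistortPoints(np.array([[[u,v]]],float),K,np.array([c['k1'],0,0,0,0]))[0,0]
    P=c['pose']; d=P[:3,:3]@np.array([p[0],-p[1],-1]); return P[:3,3],d/np.linalg.norm(d)
def atz(n,u,v,z):
    o,d=ray(n,u,v); return o+d*(z-o[2])/d[2]
def tri(a,b):
    (o1,d1),(o2,d2)=ray(*a),ray(*b)
    s=np.linalg.lstsq(np.c_[d1,-d2],o2-o1,rcond=None)[0]
    p,q=o1+s[0]*d1,o2+s[1]*d2; return (p+q)/2,np.linalg.norm(p-q)
def proj(n,p):
    c=get_calibration(n); P=c['pose']; q=P[:3,:3].T@(np.asarray(p)-P[:3,3]); x,y=q[0]/-q[2],-q[1]/-q[2]
    k=1+c['k1']*(x*x+y*y); return np.array([c['fx']*x*k+c['cx'],c['fy']*y*k+c['cy']])
T=lambda u,v:("top",250+u/6-.4,140+v/6-.4)
S=lambda u,v:("scene",270+u/4-.4,170+v/4-.4)
E
python3 - <<'E'
from h import *
np.set_printoptions(precision=4,suppress=True)
for n,a,b in [("foot",(575,187),(87,85)),("plug top",(147,178),(313,165)),("boss",(347,188),(195,278)),("legfootjoin",(515,186),(113,130))]:
    print(n,*tri(T(*a),S(*b)))
C=np.array([atz(*T(*q),.012) for q in [(158,125),(95,290),(428,420),(488,255)]])
print(C,[np.linalg.norm(C[i]-C[i-1]) for i in range(4)],C.mean(0))
for q in[(150,318),(255,548),(402,502)]:print(atz(*S(*q),.012))
from scipy.optimize import least_squares
def cr(p,q): 
    c,s=np.cos(p[2]),np.sin(p[2]); return np.array([p[0]+c*q[0]-s*q[1],p[1]+s*q[0]+c*q[1],q[2]])
L=22*np.pi/180
obs=[(T(158,125),(p:=None,-.055,.012),1),(T(95,290),(None,.055,.012),1),(T(428,420),(None,.055,.012),0),(T(488,255),(None,-.055,.012),0),
 (S(150,318),(None,-.055,.012),0),(S(255,548),(None,-.055,.012),1),(S(402,502),(None,.055,.012),1)]
pl=(.224*np.sin(L),0,.092+.224*np.cos(L))
def f(p):
    r=[]
    for o,m,e in obs:
        r+=list(proj(o[0],cr(p,(p[3]+(.1075 if e else -.1075),m[1],m[2])))-o[1:])
    for o in(T(147,178),S(313,165)): r+=list(proj(o[0],cr(p,pl))-o[1:])
    return np.array(r)
R=least_squares(f,[.5,.08,1.2,.02]); print(R.x,R.fun.round(1))
print("hub",cr(R.x,(0,0,.092)),"plug",cr(R.x,pl),"grip up",cr(R.x,(0,0,.287)))
E
```

```text
foot [ 0.5904 -0.078   0.2271] 0.0012679507313150535
plug top [0.5899 0.1325 0.301 ] 0.001262592792201918
boss [0.6036 0.0437 0.1394] 0.00025886889889037906
legfootjoin [ 0.5941 -0.0475  0.2082] 0.0005187009875110706
[[ 0.6596  0.1632  0.012 ]
 [ 0.5611  0.2014  0.012 ]
 [ 0.4807  0.0041  0.012 ]
 [ 0.5783 -0.0329  0.012 ]] [np.float64(0.21234126353999866), np.float64(0.10563774023040458), np.float64(0.21306316217371019), np.float64(0.10434294759970884)] [0.5699 0.084  0.012 ]
[ 0.5781 -0.0336  0.012 ]
[0.6627 0.1641 0.012 ]
[0.5637 0.2072 0.012 ]
[0.5575 0.0546 1.1757 0.0332] [-0.  -0.8 -1.2  0.1 -0.9  0.8  0.6 -0.4 -0.7 -0.  -0.1 -0.3  0.3 -0.9
  0.4 -0.1  0.1  0.3]
hub [0.5575 0.0546 0.092 ] plug [0.5898 0.1321 0.2997] grip up [0.5575 0.0546 0.287 ]
```

Request:
{"method": "step_arm", "body": {
  "plan": [
    [[0,0,-20],[0,0,-8.5],0],
    [[0,0,-20],[0,0,-8.5],0],
    [[0,0,-20],[0,0,-8.5],0],
    [[0,0,-20],[0,0,-8.5],0],
    [[0,0,-20],[0,0,-8.5],0]
  ]
}}

```text
t: 0.6
tool_pos: [0.2605, -0.5951, 0.3149]
ee_rot: [[0.399, 0.917, -0.0], [0.917, -0.399, 0.001], [0.001, -0.001, -1.0]]
force: [-0.6, -0.6, -0.2]
gripper_width: 0.0542
finger_force: 0.0
```

```bash
cat >> h.py <<'E'
np.set_printoptions(precision=2,suppress=True)
H=np.array([.5575,.0546,0]); ex=np.array([.385,.923,0]); ey=np.array([-.923,.385,0]); ez=np.array([0,0,1.])
def W(x,y,z): return H+x*ex+y*ey+z*ez
def goto(p,R):   # shift mm in tool axes, turn deg
    s=read_state(); from scipy.spatial.transform import Rotation as Q
    A=s['ee_rot']; print("shift",A.T@(p-s['tool_pos'])*1e3,"turn",np.degrees(Q.from_matrix(A.T@R).as_rotvec()),"F",s['force'],"t",round(s['t'],2))
def RT(lean): # tool frame for lean (rad)
    z=-(np.sin(lean)*ex+np.cos(lean)*ez); return np.c_[np.cross(-ey,z),-ey,z]
def push(a):
    a=np.radians(a); k=.85*.1419
    return W(.0035-k*np.cos(a),-.0515-.0255,.1396+k*np.sin(a)+.01*abs(np.tan(a))+.01/np.cos(a))
E
python3 - <<'E'
from h import *
goto(push(37)+[0,0,.06],RT(0))
p=[push(a) for a in (37,30,20,10,0,-10,-20,-25)]
print(np.diff(p,axis=0)@RT(0)*1e3)
E
```

```text
shift [622.6   91.56  22.94] turn [-0.04 -0.03 -0.87] F [-0.59 -0.65 -0.24] t 0.6
[[-8.13 -0.   15.02]
 [-8.89 -0.   22.09]
 [-5.44 -0.   22.67]
 [-1.83  0.   22.86]
 [ 1.83 -0.   19.03]
 [ 5.44  0.   17.94]
 [ 4.03  0.    8.31]]
```

Request:
{"method": "step_arm", "body": {
  "plan": [
    [[41,6,0],[0,0,-0.9],0],
    [[41,6,0],[0,0,0],0],
    [[41,6,0],[0,0,0],0],
    [[41,6,0],[0,0,0],0],
    [[41,6,0],[0,0,0],0]
  ]
}}

```text
t: 1.1
tool_pos: [0.3693, -0.417, 0.3143]
ee_rot: [[0.39, 0.921, -0.0], [0.921, -0.39, 0.0], [0.0, -0.001, -1.0]]
force: [-0.3, 0.5, 0.2]
gripper_width: 0.0138
finger_force: 0.0
```

Request:
{"method": "step_arm", "body": {
  "plan": [
    [[41,6,0],[0,0,0],0],
    [[41,6,0],[0,0,0],0],
    [[41,6,0],[0,0,0],0],
    [[41,6,0],[0,0,0],0],
    [[41,6,0],[0,0,0],0]
  ]
}}

```text
t: 1.6
tool_pos: [0.4768, -0.2401, 0.3144]
ee_rot: [[0.39, 0.921, -0.0], [0.921, -0.39, -0.0], [-0.0, -0.0, -1.0]]
force: [0.9, 0.3, -0.6]
gripper_width: 0.0002
finger_force: 0.0
```

Request:
{"method": "step_arm", "body": {
  "plan": [
    [[41,6,0],[0,0,0],0],
    [[41,6,0],[0,0,0],0],
    [[41,6,0],[0,0,0],0],
    [[30,6,0],[0,0,0],0],
    [[20,6,0],[0,0,0],0]
  ]
}}

```text
t: 2.1
tool_pos: [0.5721, -0.091, 0.3142]
ee_rot: [[0.387, 0.922, -0.0], [0.922, -0.387, 0.001], [0.001, -0.001, -1.0]]
force: [0.3, -0.2, -0.5]
gripper_width: 0.0005
finger_force: 0.0
```

Run:
```python
from h import *
goto(push(37)+[0,0,.06],RT(0)); print(read_state()['gripper_width'])
```

```text
shift [35.92  7.37 22.02] turn [-0.05 -0.04 -0.13] F [ 0.3  -0.22 -0.48] t 2.1
0.0005073236089955966
```

Request:
{"method": "step_arm", "body": {
  "plan": [
    [[18,4,10],[0,0,0],0],
    [[18,3,12],[0,0,0],0],
    [[0,0,25],[0,0,0],0],
    [[0,0,17],[0,0,0],0],
    [[0,0,8],[0,0,0],0]
  ]
}}

```text
t: 2.6
tool_pos: [0.5908, -0.0635, 0.2403]
ee_rot: [[0.39, 0.921, -0.004], [0.921, -0.39, 0.0], [-0.001, -0.003, -1.0]]
force: [0.4, -0.4, -0.9]
gripper_width: 0.0004
finger_force: 0.0
```

Run:
```python
from h import *
goto(push(37),RT(0))
im=[camera(n) for n in("scene","top")]
a=im[0][160:310,260:410]; b=im[1][120:220,260:360]
o=np.hstack([cv2.resize(x,(400,400),interpolation=cv2.INTER_CUBIC) for x in(a,b)])
cv2.imwrite("pics/p2.png",o[:,:,::-1])
```

```text
shift [3.38 0.78 8.08] turn [-0.2   0.06 -0.3 ] F [ 0.37 -0.44 -0.93] t 2.6
```

View pics/p2.png

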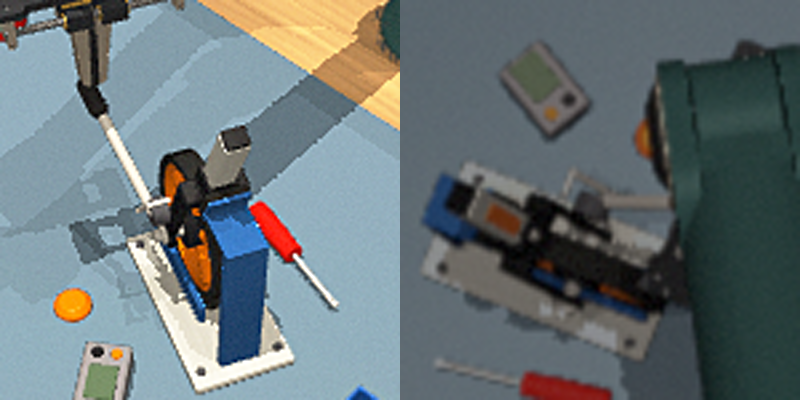

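Request:
{"method": "step_arm", "body": {
  "plan": [
    [[3,0,8],[0,0,0],0],
    [[-4,0,7],[0,0,0],0],
    [[-4,0,8],[0,0,0],0],
    [[-4,0,11],[0,0,0],0],
    [[-5,0,11],[0,0,0],0]
  ]
}}

```text
t: 3.2
tool_pos: [0.5865, -0.0771, 0.1968]
ee_rot: [[0.39, 0.921, 0.001], [0.921, -0.39, -0.0], [0.0, 0.001, -1.0]]
force: [1.0, -0.3, 2.0]
gripper_width: 0.0004
finger_force: 0.6
```

Request:
{"method": "step_arm", "body": {
  "plan": [
    [[-3,0,11],[0,0,0],0],
    [[-2,0,12],[0,0,0],0],
    [[-1,0,11],[0,0,0],0],
    [[-1,0,12],[0,0,0],0],
    [[1,0,10],[0,0,0],0]
  ]
}}

```text
t: 3.7
tool_pos: [0.5837, -0.0819, 0.1401]
ee_rot: [[0.39, 0.921, -0.001], [0.921, -0.39, 0.0], [-0.0, -0.001, -1.0]]
force: [0.6, 0.6, 0.3]
gripper_width: 0.0003
finger_force: 0.0
```

Request:
{"method": "step_arm", "body": {
  "plan": [
    [[1,0,9],[0,0,0],0],
    [[2,0,9],[0,0,0],0],
    [[2,0,9],[0,0,0],0],
    [[2,0,8],[0,0,0],0],
    [[0,0,0],[0,0,0],0]
  ]
}}

```text
t: 4.2
tool_pos: [0.5863, -0.0749, 0.1053]
ee_rot: [[0.389, 0.921, -0.002], [0.921, -0.389, 0.0], [-0.0, -0.002, -1.0]]
force: [-0.4, -0.3, 0.6]
gripper_width: 0.0004
finger_force: 0.0
```

Run:
```python
from h import *
goto(push(-20),RT(0))
a=camera("scene")[160:310,260:410]
cv2.imwrite("pics/p3.png",cv2.resize(a,(500,500),interpolation=cv2.INTER_CUBIC)[:,:,::-1])
```

```text
shift [-1.39  0.54 -7.31] turn [-0.11  0.02 -0.26] F [-0.38 -0.33  0.62] t 4.2
```

View pics/p3.png

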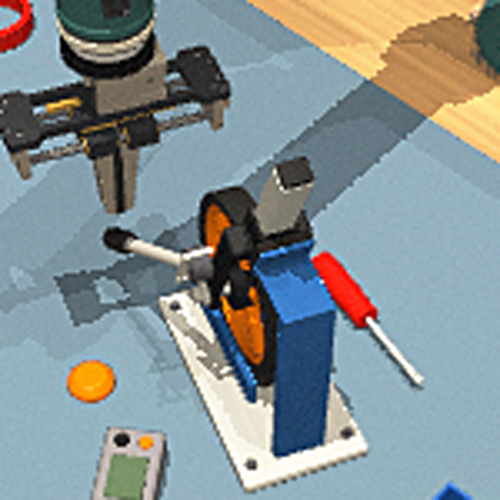

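Request:
{"method": "step_arm", "body": {
  "plan": [
    [[0,0,-40],[0,0,0],0],
    [[0,0,-46],[0,0,0],0],
    [[0,0,-46],[0,0,0],0],
    [[0,0,-46],[0,0,0],30],
    [[0,0,-46],[0,0,0],60]
  ]
}}

```text
t: 4.75
tool_pos: [0.5867, -0.0755, 0.3333]
ee_rot: [[0.39, 0.921, 0.001], [0.921, -0.39, -0.001], [0.0, 0.001, -1.0]]
force: [0.9, -0.5, 0.1]
gripper_width: 0.0139
finger_force: 0.0
```

Request:
{"method": "step_arm", "body": {
  "plan": [
    [[0,0,-40],[0,0,0],60],
    [[0,0,-20],[0,0,0],60],
    [[0,0,0],[0,-4,0],60],
    [[0,0,0],[0,-6,0],60],
    [[0,0,0],[0,-6,0],60]
  ]
}}

```text
t: 5.25
tool_pos: [0.587, -0.0764, 0.3923]
ee_rot: [[0.377, 0.92, -0.106], [0.883, -0.392, -0.258], [-0.279, 0.003, -0.96]]
force: [0.5, 0.3, -0.3]
gripper_width: 0.0546
finger_force: 0.0
```

Run:
```python
from h import *
goto(W(.0996,0,.3386),RT(np.radians(22)))
print((proj("scene",W(-.115,-.0815,.062))-[260,160])*3.333)
```

```text
shift [215.16 -79.35  -6.88] turn [ 0.04 -5.8  -0.45] F [ 0.55  0.31 -0.3 ] t 5.25
[110.12 235.94]
```

Request:
{"method": "step_arm", "body": {
  "plan": [
    [[20,-8,-10],[0,-5.8,-0.4],65],
    [[40,-16,0],[0,0,0],65],
    [[40,-16,0],[0,0,0],65],
    [[40,-16,0],[0,0,0],65],
    [[40,-16,0],[0,0,0],65]
  ]
}}

```text
t: 5.75
tool_pos: [0.5859, 0.1111, 0.3355]
ee_rot: [[0.356, 0.923, -0.143], [0.858, -0.384, -0.342], [-0.371, -0.001, -0.929]]
force: [-0.2, -0.5, 0.4]
gripper_width: 0.0652
finger_force: 0.0
```

Run:
```python
from h import *
goto(W(.0996,0,.3386),RT(np.radians(22)))
```

```text
shift [ 32.75  -4.38 -16.41] turn [-0.04 -0.24  0.07] F [-0.16 -0.51  0.42] t 5.75
```

Request:
{"method": "step_arm", "body": {
  "plan": [
    [[16,-2,-8],[0,0,0],65],
    [[14,-2,-8],[0,0,0],65],
    [[0,0,0],[0,0,0],65],
    [[0,0,0],[0,0,0],65],
    [[0,0,0],[0,0,0],65]
  ]
}}

```text
t: 6.25
tool_pos: [0.5953, 0.1409, 0.3394]
ee_rot: [[0.357, 0.923, -0.145], [0.857, -0.385, -0.343], [-0.372, -0.002, -0.928]]
force: [0.4, -0.8, 0.1]
gripper_width: 0.0653
finger_force: 0.0
```

Run:
```python
from h import *
goto(W(.0996,0,.3386),RT(np.radians(22)))
goto(W(.066,0,.255),RT(np.radians(22)))
a=camera("scene")[130:280,260:440]
cv2.imwrite("pics/p4.png",cv2.resize(a,(720,600),interpolation=cv2.INTER_CUBIC)[:,:,::-1])
```

```text
shift [ 5.3  -1.65 -1.26] turn [-0.09 -0.17  0.  ] F [ 0.44 -0.8   0.13] t 6.25
shift [ 5.19 -1.51 88.84] turn [-0.09 -0.17  0.  ] F [ 0.44 -0.8   0.13] t 6.25
```

View pics/p4.png

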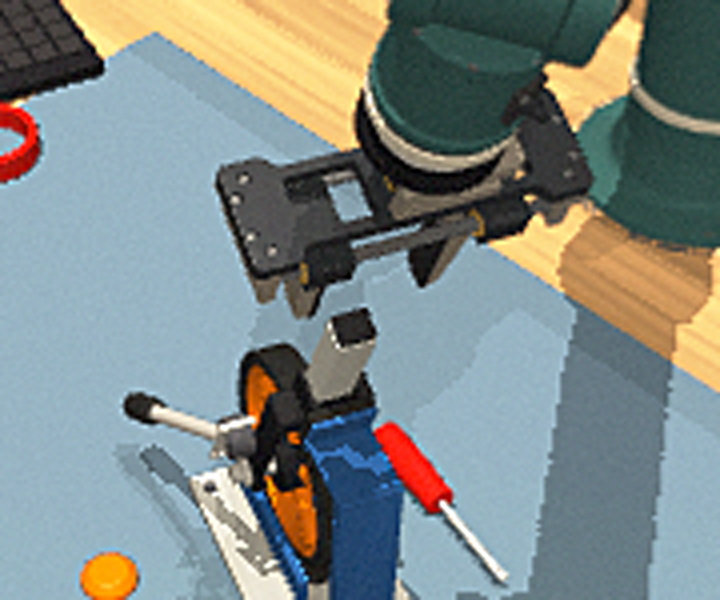

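Request:
{"method": "step_arm", "body": {
  "plan": [
    [[5,-1.5,20],[0,0,0],65],
    [[0,0,25],[0,0,0],65],
    [[0,0,20],[0,0,0],65],
    [[0,0,15],[0,0,0],65],
    [[0,0,8],[0,0,0],65]
  ]
}}

```text
t: 6.8
tool_pos: [0.5825, 0.1155, 0.2546]
ee_rot: [[0.357, 0.923, -0.146], [0.857, -0.385, -0.343], [-0.373, -0.003, -0.928]]
force: [-0.1, 0.0, -0.6]
gripper_width: 0.065
finger_force: 0.0
```

Request:
{"method": "step_arm", "body": {
  "plan": [
    [[0,0,0],[0,0,0],50],
    [[0,0,0],[0,0,0],40],
    [[0,0,0],[0,0,0],32],
    [[0,0,0],[0,0,0],24],
    [[0,0,0],[0,0,0],20]
  ],
  "force": 8
}}

```text
t: 7.3
tool_pos: [0.5831, 0.1174, 0.256]
ee_rot: [[0.356, 0.923, -0.144], [0.858, -0.384, -0.342], [-0.371, -0.002, -0.929]]
force: [0.2, 1.3, -0.3]
gripper_width: 0.0272
finger_force: 0.6
```

Run:
```python
from h import *
goto(W(.066,0,.255),RT(np.radians(22)))
s=read_state(); print(s['gripper_width']*1e3,s['finger_force'],s['wrist_torque'])
```

```text
shift [-1.36  0.54  1.61] turn [-0.05 -0.24  0.11] F [ 0.18  1.26 -0.29] t 7.3
27.243923135592457 0.5997472442686558 [ 0.26 -0.28 -0.01]
```

Request:
{"method": "step_arm", "body": {
  "plan": [
    [[0,0,0],[0,0,0],15],
    [[0,0,0],[0,0,0],15],
    [[0,0,0],[0,0,0],15],
    [[0,0,0],[0,0,0],15],
    [[0,0,0],[0,0,0],15]
  ],
  "force": 35
}}

```text
t: 7.8
tool_pos: [0.5836, 0.1173, 0.256]
ee_rot: [[0.356, 0.923, -0.143], [0.858, -0.384, -0.342], [-0.37, -0.001, -0.929]]
force: [4.3, 0.2, 2.7]
gripper_width: 0.0257
finger_force: 35.0
```

Request:
{"method": "step_arm", "body": {
  "plan": [
    [[-2.2,0,0],[0,0.7,0],15],
    [[-4.3,0,0],[0,1.4,0],15],
    [[-4.3,0,0],[0,1.4,0],15],
    [[-4.3,0,0.1],[0,1.4,0],15],
    [[-4.3,0,0.1],[0,1.4,0],15]
  ]
}}

```text
t: 8.3
tool_pos: [0.5764, 0.1, 0.2623]
ee_rot: [[0.37, 0.923, -0.102], [0.891, -0.384, -0.244], [-0.265, -0.001, -0.964]]
force: [5.3, 0.6, 2.5]
gripper_width: 0.0257
finger_force: 35.0
```

Run:
```python
from h import *
for L in(22,0):
    l=np.radians(L); goto(W(.1765*np.sin(l),0,.092+.1765*np.cos(l)),RT(l))
```

```text
shift [18.11  0.04  1.95] turn [-0.01 -6.65  0.08] F [5.31 0.6  2.49] t 8.3
shift [-49.06  -0.05   7.06] turn [-0.03 15.35  0.07] F [5.31 0.6  2.49] t 8.3
```

Request:
{"method": "step_arm", "body": {
  "plan": [
    [[-4.4,0,0.1],[0,1.4,0],15],
    [[-4.4,0,0.1],[0,1.4,0],15],
    [[-4.4,0,0.1],[0,1.4,0],15],
    [[-4.4,0,0.1],[0,1.4,0],15],
    [[-4.4,0,0.1],[0,1.4,0],15]
  ]
}}

```text
t: 8.8
tool_pos: [0.5682, 0.0802, 0.2668]
ee_rot: [[0.38, 0.923, -0.056], [0.914, -0.384, -0.133], [-0.145, -0.0, -0.989]]
force: [4.6, 0.8, 4.0]
gripper_width: 0.0257
finger_force: 35.0
```

Request:
{"method": "step_arm", "body": {
  "plan": [
    [[-4.4,0,0.1],[0,1.4,0],15],
    [[-4.4,0,0.1],[0,1.4,0],15],
    [[-4.4,0,0.1],[0,1.4,0],15],
    [[-3.1,0,0],[0,1,0],15],
    [[0,0,0],[0,0,0],15]
  ]
}}

```text
t: 9.3
tool_pos: [0.5618, 0.0649, 0.2685]
ee_rot: [[0.385, 0.923, -0.022], [0.921, -0.385, -0.05], [-0.055, -0.001, -0.999]]
force: [5.6, 0.2, 6.4]
gripper_width: 0.0256
finger_force: 35.0
```

Run:
```python
from h import *
goto(W(0,0,.2685),RT(0)); print(read_state()['wrist_torque'])
```

```text
shift [-11.19  -0.02   0.63] turn [-0.03  3.13 -0.01] F [5.63 0.17 6.41] t 9.3
[ 0.26 -1.4   0.18]
```

Request:
{"method": "step_arm", "body": {
  "plan": [
    [[-4,0,-0.2],[0,1.2,0],15],
    [[-4,0,-0.2],[0,1.1,0],15],
    [[-3,0,-0.2],[0,0.8,0],15],
    [[0,0,0],[0,0,0],15],
    [[0,0,0],[0,0,0],15]
  ]
}}

```text
t: 9.8
tool_pos: [0.5577, 0.055, 0.2688]
ee_rot: [[0.385, 0.923, -0.002], [0.923, -0.385, -0.002], [-0.002, -0.001, -1.0]]
force: [6.5, -1.0, 2.9]
gripper_width: 0.0257
finger_force: 35.0
```

Run:
```python
from h import *
goto(W(0,0,.2685),RT(0)); print(read_state()['wrist_torque'])
im=camera("scene"); t=camera("top")
L=[proj("scene",W(0,0,.316)),proj("scene",W(0,0,.204)),proj("scene",W(-.125,-.0815,.02))]
print(np.array([(p-[240,130])*4 for p in L]))
a=im[130:280,240:420]
cv2.imwrite("pics/p5.png",cv2.resize(a,(720,600),interpolation=cv2.INTER_CUBIC)[:,:,::-1])
```

```text
shift [-0.48 -0.03  0.3 ] turn [-0.06  0.12  0.02] F [ 6.54 -0.99  2.87] t 9.8
[ 0.21 -1.76 -0.03]
[[379.   216.4 ]
 [375.44 343.98]
 [210.34 431.58]]
```

View pics/p5.png

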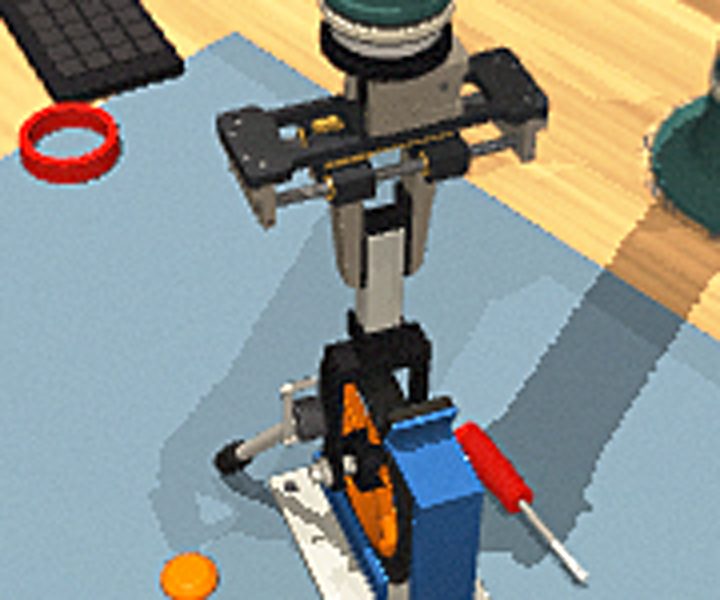

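```bash
python3 -c "
from bench import *
print(job_done())"
```

```text
the job is handed in; nothing more can be done
None
```

The job is handed in. With the frame still parked, the kickstand was pushed past centre and snapped down to its stop. The stem is gripped at 35 N and the frame held upright, within about 1° by tool pose and camera. The bystanders were left alone.

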